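# Slide the sample tray across the gap onto the measuring stage

## Task

Push the long sample tray off its open-legged stand, straight across the gap and onto the low measuring stage beside it, until the whole tray lies flat on the stage, about square to it and with nothing hanging over its edges. Slide it: do not lift it, and do not let it tip or sag into the gap. Leave the short tray where it is.

Things in the scene. Friction and masses are not known exactly. Their poses are not given: they have to be found in the camera images.
- tray_center (a point): The long tray, to be pushed: open grey plastic box, 80 mm (its x) by 130 mm (its y), 30 mm high, walls 4 mm, 0.2 to 0.45 kg, two capped metal cups (36 mm wide, 23 mm high) fixed inside. Point: its centre, 15 mm above its underside. Starts on the stand, near or far lane, its y within 6 degrees of the stand's +y, 40 mm of bare deck behind it. Slides on both decks; its end walls are plain and alike.
- short_tray_center (a point): The short tray, to be left alone: same grey plastic, width, height and walls, but only 66 mm long (its y) and with one cup. It starts in the other lane of the stand, side by side with the long tray, 25 to 45 mm between them. Point: its centre, 15 mm above its underside.
- stand: Loading stand where both trays start: fixed aluminium plate on four dark legs, 250 mm (x) by 220 mm (y), no rim, upper face 60 mm above the table. Origin on the table under its centre; +y points to the stage, whose axes are parallel to its own.
- stage: Measuring stage, the tray's goal: fixed low cream unit with a steel deck 250 mm (x) by 220 mm (y), no rim, upper face 58 mm above the table (2 mm below the stand's). Origin on the table under its centre. The stand lies at its -y side, beyond an open gap of 36 to 45 mm that reaches down to the table; the stand's centre is at y = -256 to -265 mm, x = 0 here.
Mind the look-alikes: they are no part of the job. What is shaped like the part that bears tray_center but blue or pink is not meant.

How it is judged:
By the outcome, as a careful person would: the job done as asked, in the order asked, and still so for the second after the job is handed in, with the robot touching nothing.
It also fails if it takes over 32 s, if anything falls off the work surface, if the arm or the gripper's body presses on something with over 40 N, if the wrist force passes 120 N, or if a joint passes its speed limit or range.

## Robot

A 7-joint arm with a two-finger parallel gripper is mounted at the origin on the work surface. World frame = base frame: x ahead of the robot, y to its left, z up, the work surface at z = 0. Lengths are in mm, angles in rad, forces in N, time in s.
With the tool pointing down it reaches from about 400 to 900 mm from the base axis. Payload 5.5 kg.
Tool frame: the origin (TCP) lies at the very end of the fingers, on their centre line; the grasp point (between the pads) lies 19 mm behind it; z points along the fingers, y is the direction in which the jaws open and shut (so a half turn about z gives the same grasp; the last joint's range is limited). The gripper opens to 85 mm and grips with 20 to 120 N. Pads are 22 mm wide; open, the fingers measure 114 mm over their backs; the gripper's body (76 mm by 85 mm) begins 54 mm behind the grasp point. The pads swing forward as they close: fully open they stand 13 mm farther back than shut.
Start: joints at [1.469, 0.501, -0.427, 1.55, 0.221, 1.138, -0.21], TCP at [231.928, -607.214, 231.31] pointing down, gripper open.
Joint ranges: [-2.88, 2.88], [-0.31, 2.03], [-1.54, 1.56], [0.2, 2.42], [-1.41, 4.55], [0.19, 2.02], [-2.57, 2.57]. Speed limits (rad/s): [2.57, 2.57, 3.14, 3.14, 3.14, 3.14, 3.14].

## Interface

Orientations are given as a 3x3 rotation matrix whose columns are the frame's x, y, z axes.
In Python, from rig import sensors, get_image, env gives the robot as it stands.
- The arm moves only by the tool arm_command, never from a script. Its argument "steps" is one flat list of numbers, 7 for each row, row after row: the shift along the tool's x, y, z in cm, then the turn, a rotation vector about the tool's x, y, z in degrees, then the opening in per cent of the stroke, from 0 (shut) to 100 (fully open). A call has 1 to 10 rows; each row is the pose to reach, as a shift and turn from the pose commanded when the call began, along the tool's axes at that moment; what a row does not reach only later rows make up. A row lasts 1/12 s, in which the tool goes at most 41.7 mm and 7.16 degrees, less where a joint would pass 70% of its speed; a pose out of reach is approached as far as the arm can. A call with a gripper value outside its range is refused whole. The fingers move at their own pace and stop on an object; the grip force is fixed at half the most. Time passes only in rows, so rows that repeat a pose let the fingers close. It gives the time, the measured TCP pose, the force and the opening at its end, in the units of the state.
- sensors.read_state(): the state, without advancing time (a new reading comes with each control period).
- get_image(name): name is "scene" or "top"; returns a dict with "color" (400x640x3 uint8, red, green, blue), "vfov" (degrees; the focal length in pixels is half the picture's height over the tangent of half this angle, whatever the lens; pixels are square), "cx", "cy" (the principal point, pixels), "pose" (4x4, takes a point from camera to world coordinates). Camera axes: x right, y down, z forward; pixel columns grow to the right and rows downward; lengths in mm; the calibration is good to about 2 mm. A picture is of the moment at which its call begins. There is no depth.
- env.finish_job(): hands the job in, once; it reports no verdict.
The state is a dict: "clock": time; "qpos": joint angles; "qvel": joint speeds; "joint_efforts": joint torques, N m; "tcp_pos": TCP position; "ee_rot": TCP orientation; "ft_force": force on the tool from outside, world axes, zero at the start; "wrist_torque": the same for the moment, N m; "opening": finger opening in mm.
Only numpy, scipy, OpenCV 4.12 (cv2) and the standard library are available. Lean on these libraries where they do the work, as an engineer would, in place of code of your own. Each camera call takes 0.05 s, during which the arm holds its last target.

## Working session

There is one attempt and no reset: what is moved stays moved. The work goes in short steps, Python scripts to look and compute and a tool call to move; the robot and the scene stay as the last step left them, time stands still between calls to the robot, and variables do not carry over. Pictures are saved under pics/ and viewed, and the job is handed in when it is done.

Besides the shell and the picture viewer there is one more tool, called as name(argument=value, ...), one argument or row to a line, values as JSON. arm_command: Moves the arm, as the interface text tells. Its arguments: {"type":"object","properties":{"steps":{"type":"array","items":{"type":"number"}}},"required":["steps"]}

```bash
mkdir -p pics; python3 - <<'E'
from rig import sensors,get_image,env
import cv2,numpy as np
s=sensors.read_state()
for k in s: print(k,np.round(s[k],3).tolist())
for n in("scene","top"):
    d=get_image(n); cv2.imwrite(f"pics/{n}0.png",d["color"][:,:,::-1]); print(n,d["vfov"],d["cx"],d["cy"],np.round(d["pose"],4).tolist(), [k for k in d])
E
```

```text
clock 0.0
qpos [1.469, 0.502, -0.427, 1.551, 0.221, 1.138, -0.21]
qvel [-0.0, -0.001, -0.001, 0.0, -0.001, 0.001, -0.002]
joint_efforts [-0.0, -56.952, -5.816, -28.094, 0.011, 0.012, -0.0]
tcp_pos [231.575, -606.593, 230.236]
ee_rot [[0.934, 0.357, -0.001], [0.357, -0.934, 0.002], [0.0, -0.002, -1.0]]
ft_force [0.003, 0.746, 0.49]
wrist_torque [0.018, -0.09, -0.029]
opening 85.272
scene 44.224777843937844 319.79968142406443 203.56676035176292 [[-0.2638, 0.7334, -0.6265, 1221.3622], [0.9645, 0.2094, -0.161, 17.1087], [0.0131, -0.6467, -0.7626, 958.9166], [0.0, 0.0, 0.0, 1.0]] ['color', 'vfov', 'cx', 'cy', 'pose']
top 43.08523475132458 314.3228874267295 203.68308496200405 [[0.0171, -0.984, 0.1773, 300.0137], [-0.9996, -0.0206, -0.0176, -149.3057], [0.021, -0.1769, -0.984, 1236.375], [0.0, 0.0, 0.0, 1.0]] ['color', 'vfov', 'cx', 'cy', 'pose']
```

View pics/scene0.png

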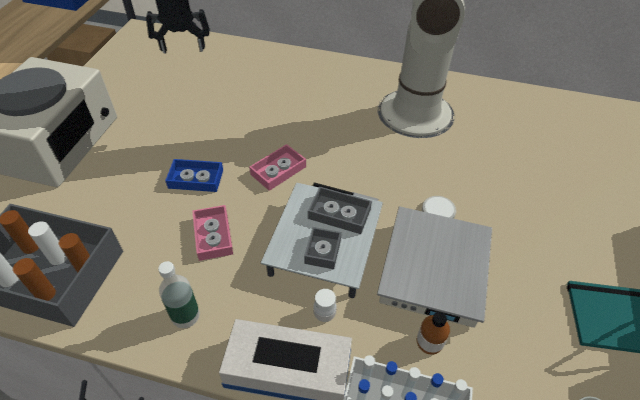

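View pics/top0.png

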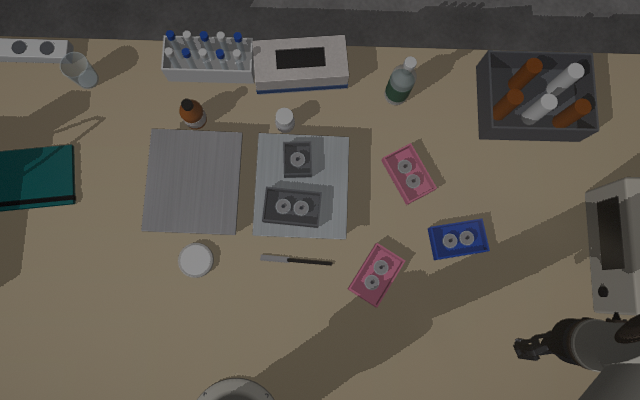

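The top view shows the stand at about columns 255–349 and rows 134–238. The long tray is in its near lane, around (292,207), and the short tray is around (297,160). The stage is at left, columns 143–242. Next I'll zoom in to get the corners.

```bash
python3 - <<'E'
import cv2
a=cv2.imread("pics/top0.png"); c=a[120:250,130:360]
cv2.imwrite("pics/topz.png",cv2.resize(c,None,fx=3.4,fy=3.4,interpolation=cv2.INTER_CUBIC))
a=cv2.imread("pics/scene0.png"); c=a[175:325,260:500]
cv2.imwrite("pics/scenez.png",cv2.resize(c,None,fx=3.3,fy=3.3,interpolation=cv2.INTER_CUBIC))
E
```

```text
(no output)
```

View pics/topz.png

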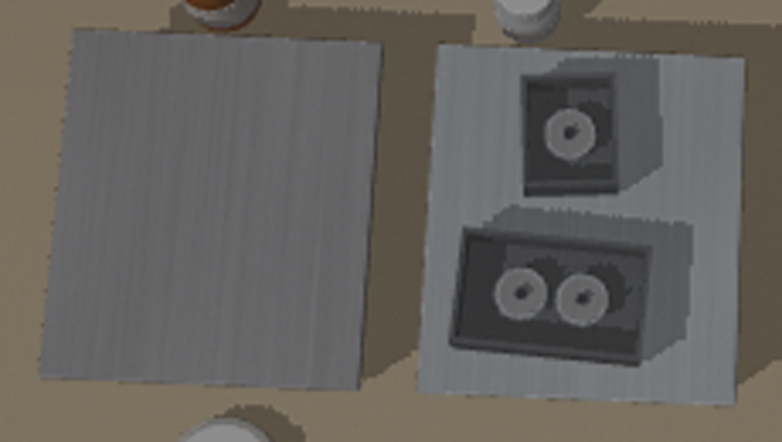

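View pics/scenez.png

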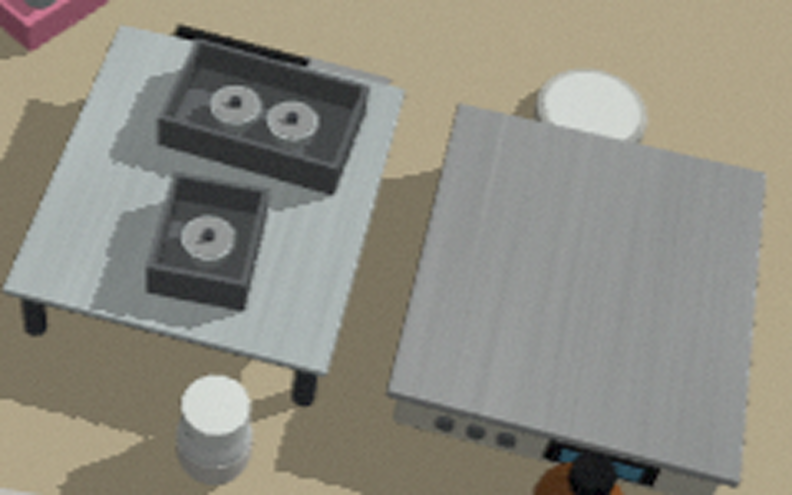

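```bash
cat > h.py <<'E'
import numpy as np,cv2
from scipy.optimize import least_squares
TOP=dict(v=43.08523475132458,c=(314.3228874267295,203.68308496200405),name="top")
def cam(d):
    return dict(f=200/np.tan(np.radians(d["vfov"]/2)),cx=d["cx"],cy=d["cy"],T=np.array(d["pose"]))
def bp(c,u,v,z):
    r=c["T"][:3,:3]@np.array([(u-c["cx"])/c["f"],(v-c["cy"])/c["f"],1]);o=c["T"][:3,3]
    return o+r*(z-o[2])/r[2]
def pj(c,P):
    q=(np.asarray(P)-c["T"][:3,3])@c["T"][:3,:3]
    return q[...,:2]/q[...,2:]*c["f"]+[c["cx"],c["cy"]]
def rect(x,y,a,lx,ly,z):
    ca,sa=np.cos(a),np.sin(a)
    return np.array([[x+sx*lx/2*ca-sy*ly/2*sa,y+sx*lx/2*sa+sy*ly/2*ca,z] for sx,sy in((1,1),(1,-1),(-1,-1),(-1,1))])
E
python3 - <<'E'
from h import *
from rig import get_image
ct=cam(get_image("top"));cs=cam(get_image("scene"))
import pickle;pickle.dump((ct,cs),open("cams.pkl","wb"))
T=lambda L:[((a+.5)/3.4-.5+130,(b+.5)/3.4-.5+120) for a,b in L]
S=lambda L:[((a+.5)/3.3-.5+260,(b+.5)/3.3-.5+175) for a,b in L]
def go(n,t,s,lx,ly,z):
    for c,L in((ct,t),(cs,s)):
        P=np.array([bp(c,u,v,z) for u,v in L]); 
        r=least_squares(lambda p:(rect(*p,lx,ly,z)-P).ravel(),[P[:,0].mean(),P[:,1].mean(),0])
        print(n,np.round(r.x[:2],1),np.degrees(r.x[2]).round(2),np.round(P[:,:2],0).tolist(),"rms",np.sqrt(2*r.cost/8).round(1))
# order (+x,+y),(+x,-y),(-x,-y),(-x,+y)
go("stage",T([(73,30),(382,43),(359,389),(40,377)]),S([(738,484),(389,393),(458,105),(764,174)]),250,220,58)
go("stand",T([(438,45),(744,58),(736,404),(417,391)]),S([(327,374),(5,291),(120,27),(404,92)]),250,220,60)
go("long",T([(463,228),(652,246),(640,355),(449,340)]),S([(337,166),(160,121),(198,40),(368,85)]),80,130,90)
go("short",T([(522,75),(617,78),(617,185),(523,187)]),S([(246,285),(148,268),(175,178),(268,190)]),80,66,90)
E
```

```text
stage [562.4 119.3] -1.09 [[688.0, 226.0], [684.0, 7.0], [437.0, 13.0], [441.0, 230.0]] rms 1.0
stage [563.9 117.5] -0.94 [[690.0, 224.0], [686.0, 7.0], [438.0, 10.0], [442.0, 228.0]] rms 1.4
stand [ 557. -139.] -1.14 [[683.0, -33.0], [678.0, -250.0], [431.0, -246.0], [436.0, -27.0]] rms 1.2
stand [ 559.3 -140.1] -0.92 [[684.0, -33.0], [680.0, -250.0], [434.0, -247.0], [439.0, -30.0]] rms 1.7
long [ 501.2 -118. ] -4.2 [[544.0, -57.0], [534.0, -186.0], [459.0, -179.0], [467.0, -50.0]] rms 1.6
long [ 500.5 -119.9] -3.31 [[542.0, -60.0], [537.0, -186.0], [457.0, -180.0], [465.0, -54.0]] rms 1.4
short [ 613.8 -128. ] 1.34 [[653.0, -94.0], [652.0, -160.0], [576.0, -161.0], [574.0, -97.0]] rms 1.1
short [ 616.5 -129.1] 3.87 [[652.0, -95.0], [657.0, -159.0], [582.0, -162.0], [575.0, -100.0]] rms 1.9
```

Fitted poses, with the two cameras agreeing to about 2 mm:

| Item | Centre x, y (mm) | Yaw (°) |
|---|---|---|
| Stage | (563, 118) | −1 |
| Stand | (558, −139) | −1 |
| Long tray | (501, −119) | −3.8 |

I'll go behind the tray's rear end with the jaws spread across it, so that two fingers push flush.

arm_command(
  steps=[3.1,-2.17,0,0,0,-6.8,40,6.2,-4.34,0,0,0,-13.6,40,9.3,-6.51,0,0,0,-20.4,40,12.4,-8.68,0,0,0,-27.2,40,15.5,-10.85,0,0,0,-34,40,18.6,-13.02,0,0,0,-40.8,40,21.7,-15.2,0,0,0,-47.6,40,24.8,-17.4,0,0,0,-54.4,40,27.9,-19.5,0,0,0,-61.2,40,31,-21.7,0,0,0,-68,40],
)

```text
clock: 1.03
tcp_pos: [444.7, -292.5, 231.5]
ee_rot: [[0.014, 1.0, 0.0], [1.0, -0.014, -0.001], [-0.001, 0.0, -1.0]]
ft_force: [-1.0, -1.0, -1.0]
opening: 34.0
```

```bash
cat > st.py <<'E'
from rig import sensors
import numpy as np
s=sensors.read_state()
for k in("clock","qpos","tcp_pos","ee_rot","ft_force","opening"): print(k,np.round(s[k],4).tolist())
R=np.array(s["ee_rot"]);print("yaw tool x",np.degrees(np.arctan2(R[1,0],R[0,0])))
E
python3 st.py
```

```text
clock 1.0333
qpos [1.1985, 0.3612, -0.8165, 1.8375, 0.2986, 1.0699, 0.255]
tcp_pos [444.6853, -292.5118, 231.4703]
ee_rot [[0.0137, 0.9999, 0.0001], [0.9999, -0.0137, -0.0007], [-0.0007, 0.0001, -1.0]]
ft_force [-0.9565, -1.0225, -0.9849]
opening 34.0022
yaw tool x 89.21491679883157
```

arm_command(
  steps=[2.7,1.8,2,0,0,0,40,5.4,3.6,5,0,0,0,40,8,5.4,8,0,0,0,40,8,5.4,11,0,0,0,40,8,5.4,13.5,0,0,0,40,8,5.4,15,0,0,0,40,8,5.4,15.8,0,0,0,40,8,5.4,15.8,0,0,0,40],
)

```text
clock: 1.7
tcp_pos: [498.3, -214.4, 71.6]
ee_rot: [[0.019, 1.0, -0.003], [1.0, -0.019, 0.002], [0.002, -0.003, -1.0]]
ft_force: [0.2, -0.0, -0.0]
opening: 34.2
```

```bash
cat > sh.py <<'E'
import sys,cv2
from rig import get_image
n=sys.argv[1]
a=get_image("top")["color"][:,:,::-1][120:250,130:360]
b=get_image("scene")["color"][:,:,::-1][175:325,260:500]
cv2.imwrite(f"pics/{n}_t.png",cv2.resize(a,None,fx=3.4,fy=3.4,interpolation=2))
cv2.imwrite(f"pics/{n}_s.png",cv2.resize(b,None,fx=3.3,fy=3.3,interpolation=2))
E
python3 st.py; python3 sh.py a
```

```text
clock 1.7
qpos [0.9004, 0.6026, -0.6935, 1.9293, 0.5272, 0.8021, -0.1049]
tcp_pos [498.3427, -214.3836, 71.5587]
ee_rot [[0.0189, 0.9998, -0.003], [0.9998, -0.0189, 0.0016], [0.0016, -0.003, -1.0]]
ft_force [0.1921, -0.045, -0.012]
opening 34.2439
yaw tool x 88.91510785268324
```

View pics/a_s.png

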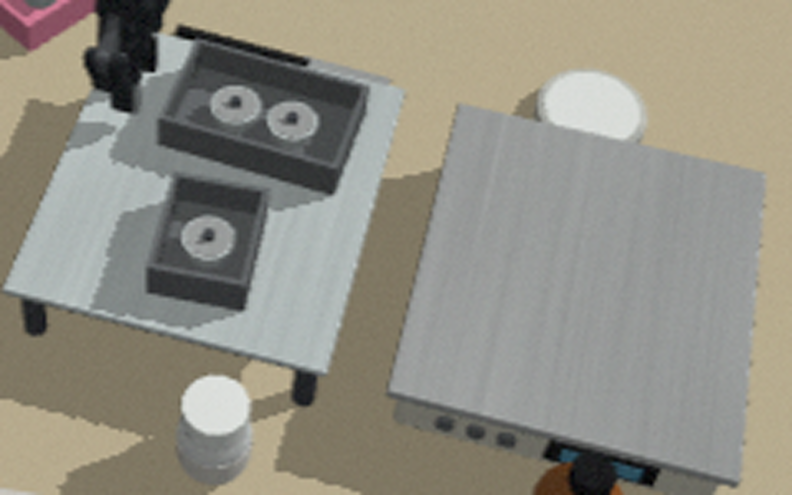

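View pics/a_t.png

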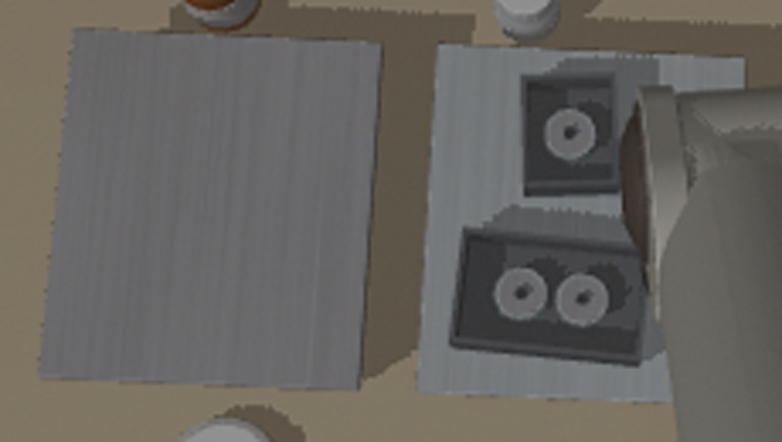

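The fingers are on the deck behind the tray, with their tips close to the surface. I'll lower them a little and approach slowly.

arm_command(
  steps=[0,0,0.4,0,0,0,40,0.4,0,0.4,0,0,0,40,0.8,0,0.4,0,0,0,40,1.2,0,0.4,0,0,0,40,1.6,0,0.4,0,0,0,40,2.0,0,0.4,0,0,0,40,2.4,0,0.4,0,0,0,40,2.8,0,0.4,0,0,0,40,3.2,0,0.4,0,0,0,40,3.2,0,0.4,0,0,0,40],
)

```text
clock: 2.63
tcp_pos: [500.8, -182.2, 69.7]
ee_rot: [[0.018, 1.0, 0.001], [1.0, -0.018, -0.0], [-0.0, 0.001, -1.0]]
ft_force: [-0.5, -1.5, -0.0]
opening: 34.0
```

```bash
python3 st.py; python3 sh.py b
```

```text
clock 2.6333
qpos [0.8499, 0.5904, -0.6963, 1.9573, 0.5309, 0.7822, -0.1698]
tcp_pos [500.755, -182.1828, 69.6689]
ee_rot [[0.0183, 0.9998, 0.0009], [0.9998, -0.0183, -0.0], [-0.0, 0.0009, -1.0]]
ft_force [-0.4831, -1.4916, -0.0203]
opening 34.0307
yaw tool x 88.94923777760182
```

View pics/b_s.png

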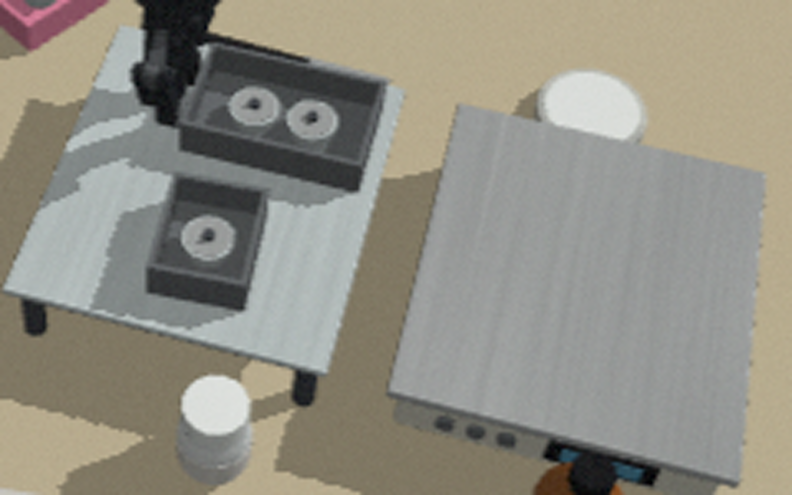

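View pics/b_t.png

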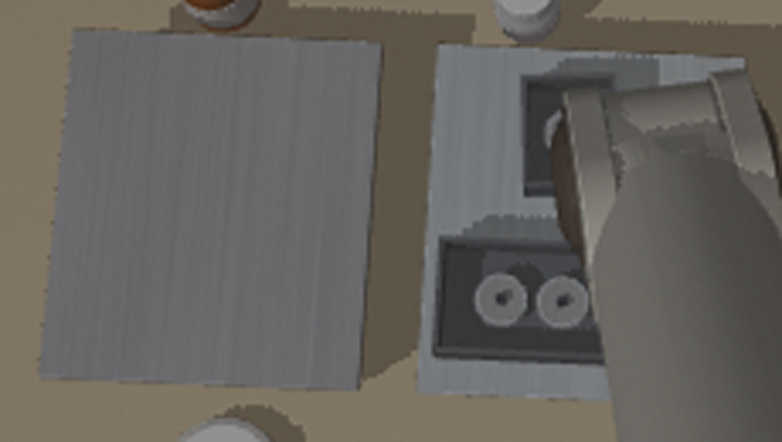

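The tray is now square against the fingers, with about 1.5 N of push. I'll carry on across the gap.

arm_command(
  steps=[0.6,0,0,0,0,0,40,1.2,0,0,0,0,0,40,1.8,0,0,0,0,0,40,2.4,0,0,0,0,0,40,3.0,0,0,0,0,0,40,3.6,0,0,0,0,0,40,4.2,0,0,0,0,0,40,4.8,0,0,0,0,0,40,5.4,0,0,0,0,0,40,6.0,0,0,0,0,0,40],
)

```text
clock: 3.57
tcp_pos: [501.4, -122.4, 69.3]
ee_rot: [[0.019, 1.0, -0.0], [1.0, -0.019, -0.0], [-0.0, -0.0, -1.0]]
ft_force: [0.2, -2.5, -1.0]
opening: 34.3
```

```bash
python3 st.py; python3 sh.py c
```

```text
clock 3.5667
qpos [0.7535, 0.5693, -0.7049, 1.997, 0.5294, 0.7641, -0.287]
tcp_pos [501.3684, -122.3977, 69.3268]
ee_rot [[0.0191, 0.9998, -0.0], [0.9998, -0.0191, -0.0001], [-0.0001, -0.0, -1.0]]
ft_force [0.1643, -2.4602, -1.0171]
opening 34.3119
yaw tool x 88.90405346935509
```

View pics/c_s.png

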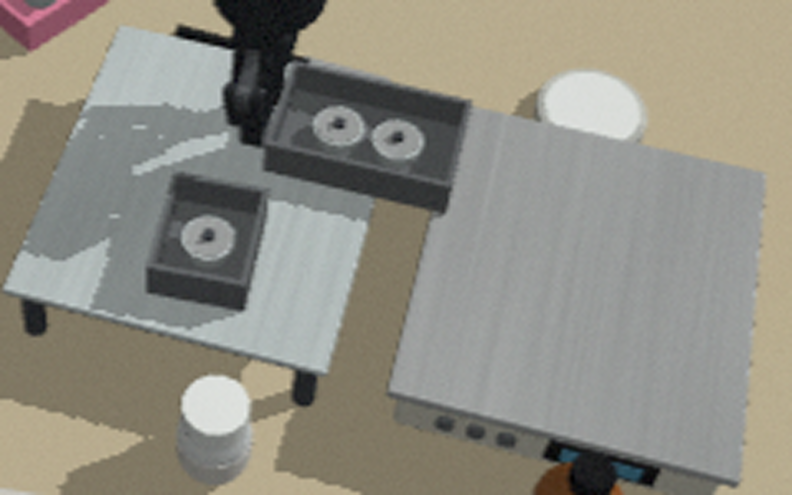

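View pics/c_t.png

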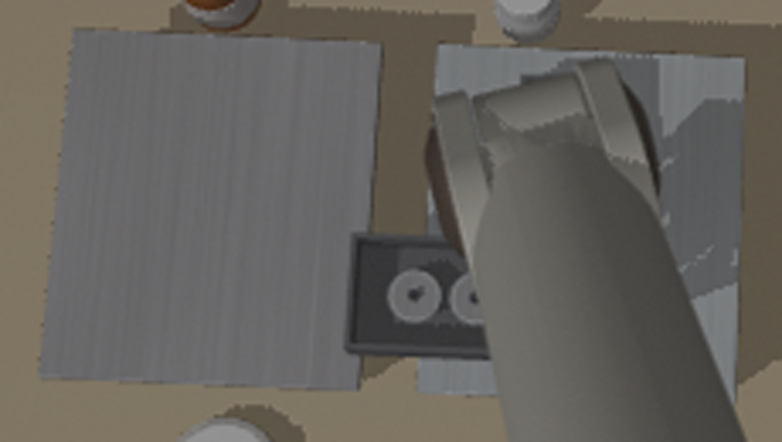

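The front is over the stage edge and still level. I'm continuing at the same speed.

arm_command(
  steps=[0.7,0,0,0,0,0,40,1.4,0,0,0,0,0,40,2.1,0,0,0,0,0,40,2.8,0,0,0,0,0,40,3.5,0,0,0,0,0,40,4.2,0,0,0,0,0,40,4.9,0,0,0,0,0,40,5.6,0,0,0,0,0,40,6.3,0,0,0,0,0,40,7.0,0,0,0,0,0,40],
)

```text
clock: 4.5
tcp_pos: [502.4, -51.8, 69.1]
ee_rot: [[0.019, 1.0, -0.001], [1.0, -0.019, 0.0], [0.0, -0.001, -1.0]]
ft_force: [-0.1, -1.7, -0.7]
opening: 34.2
```

```bash
python3 st.py; python3 sh.py d
```

```text
clock 4.5
qpos [0.6282, 0.5564, -0.7134, 2.0228, 0.5293, 0.7527, -0.428]
tcp_pos [502.3664, -51.8494, 69.0712]
ee_rot [[0.0187, 0.9998, -0.0006], [0.9998, -0.0187, 0.0005], [0.0004, -0.0006, -1.0]]
ft_force [-0.0936, -1.7251, -0.679]
opening 34.183
yaw tool x 88.92994147482356
```

View pics/d_s.png

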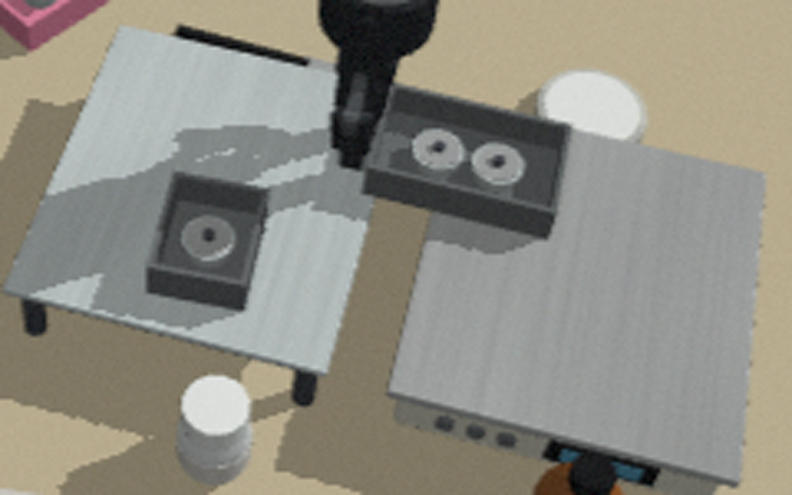

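arm_command(
  steps=[0.6,0,0,0,0,0,40,1.2,0,0,0,0,0,40,1.8,0,0,0,0,0,40,2.4,0,0,0,0,0,40,3.0,0,0,0,0,0,40,3.6,0,0,0,0,0,40,4.2,0,0,0,0,0,40,4.8,0,0,0,0,0,40,5.4,0,0,0,0,0,40,6.0,0,0,0,0,0,40],
)

```text
clock: 5.43
tcp_pos: [503.9, 7.7, 69.3]
ee_rot: [[0.019, 1.0, 0.0], [1.0, -0.019, 0.0], [0.0, 0.0, -1.0]]
ft_force: [-0.2, -0.5, -1.4]
opening: 34.3
```

```bash
python3 st.py; python3 sh.py e
```

```text
clock 5.4333
qpos [0.5134, 0.5552, -0.7173, 2.0258, 0.5319, 0.7521, -0.5494]
tcp_pos [503.8696, 7.6853, 69.3149]
ee_rot [[0.019, 0.9998, 0.0], [0.9998, -0.019, 0.0], [0.0, 0.0, -1.0]]
ft_force [-0.2084, -0.5059, -1.4402]
opening 34.3449
yaw tool x 88.9090326541413
```

View pics/e_s.png

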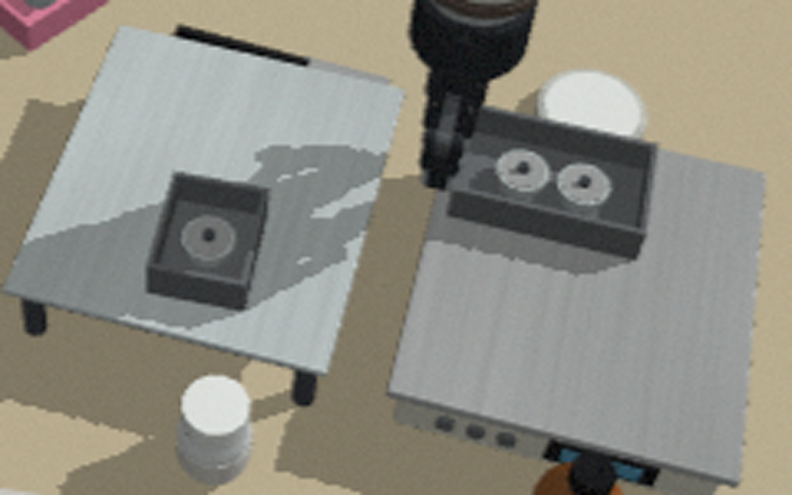

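View pics/e_t.png

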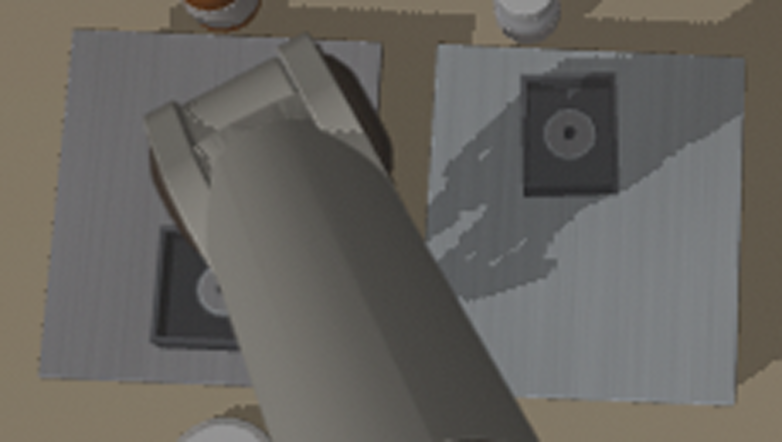

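arm_command(
  steps=[0.6,0,0,0,0,0,40,1.2,0,0,0,0,0,40,1.8,0,0,0,0,0,40,2.3,0,0,0,0,0,40,2.7,0,0,0,0,0,40,3.0,0,0,0,0,0,40,3.2,0,0,0,0,0,40,3.3,0,0,0,0,0,40,3.3,0,0,0,0,0,40,3.1,0,0,0,0,0,40],
)

```text
clock: 6.37
tcp_pos: [504.6, 38.9, 69.4]
ee_rot: [[0.019, 1.0, 0.0], [1.0, -0.019, 0.001], [0.001, 0.0, -1.0]]
ft_force: [-0.3, 1.0, -0.6]
opening: 34.0
```

arm_command(
  steps=[-1,0,0,0,0,0,40,-2,0,0,0,0,0,40,-3,0,0,0,0,0,40,-4.5,0,-1,0,0,0,40,-6,0,-4,0,0,0,40,-8,0,-8,0,0,0,40,-11,0,-11,0,0,0,40,-14,0,-13,0,0,0,40,-17,0,-14,0,0,0,40,-20,0,-15,0,0,0,40],
)

```text
clock: 7.2
tcp_pos: [500.5, -165.2, 221.1]
ee_rot: [[0.021, 1.0, 0.002], [1.0, -0.021, -0.002], [-0.002, 0.002, -1.0]]
ft_force: [0.6, -0.0, -0.1]
opening: 33.9
```

arm_command(
  steps=[-3,0,0,0,0,0,40,-6,0,0,0,0,0,40,-9,0,0,0,0,0,40,-12,0,0,0,0,0,40,-15,0,0,0,0,0,40,-18,0,0,0,0,0,40,-20,0,0,0,0,0,40,-20,0,0,0,0,0,40],
)

```text
clock: 7.87
tcp_pos: [493.7, -369.7, 218.4]
ee_rot: [[0.029, 1.0, -0.001], [1.0, -0.029, -0.002], [-0.002, -0.001, -1.0]]
ft_force: [-0.4, -0.8, -0.3]
opening: 34.1
```

```bash
python3 st.py; python3 sh.py f
```

```text
clock 7.8667
qpos [1.1299, 0.5201, -0.7305, 1.6447, 0.3793, 1.1232, 0.2697]
tcp_pos [493.7389, -369.684, 218.3852]
ee_rot [[0.0286, 0.9996, -0.0011], [0.9996, -0.0286, -0.0021], [-0.0021, -0.0011, -1.0]]
ft_force [-0.3625, -0.7603, -0.2872]
opening 34.1442
yaw tool x 88.36150004045774
```

View pics/f_s.png

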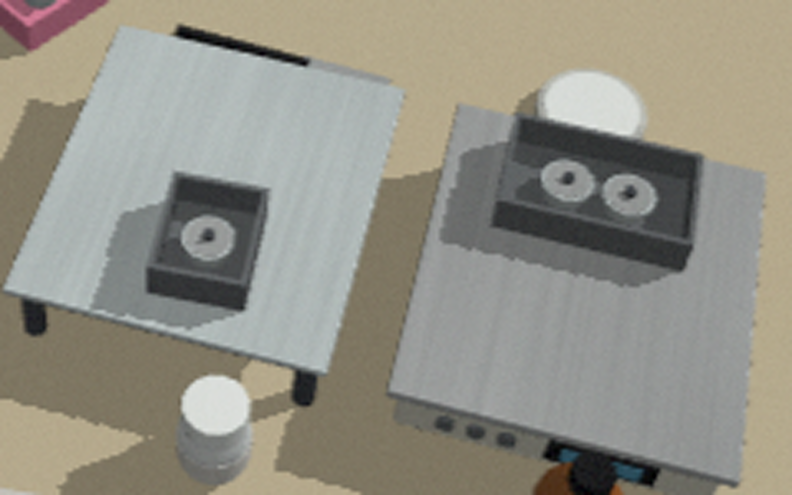

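View pics/f_t.png

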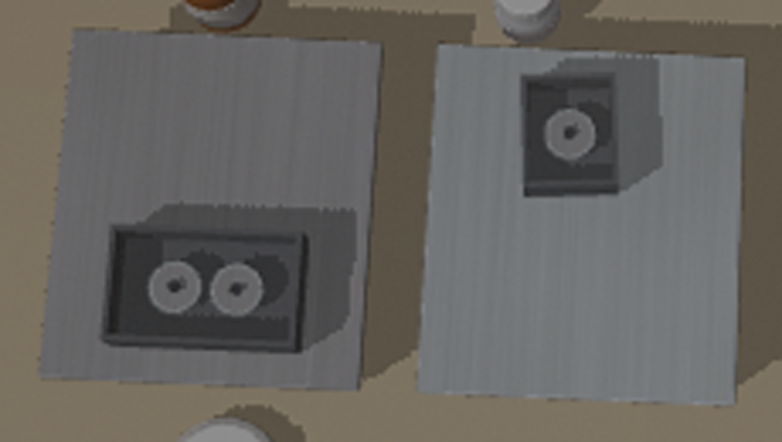

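The tray is on the stage, with its rim at zoomed (110,227)–(307,235)–(300,345)–(104,340) and deck visible all round. The short tray is still at (522–617, 75–195), as before. I'll do one numeric check and then hand in.

```bash
python3 - <<'E'
from h import *
import pickle
from rig import env
ct,cs=pickle.load(open("cams.pkl","rb"))
P=np.array([bp(ct,(a+.5)/3.4-.5+130,(b+.5)/3.4-.5+120,88) for a,b in[(111,227),(307,235),(300,345),(104,340)]])
r=least_squares(lambda p:(rect(*p,80,130,88)-P).ravel(),[500,118,0])
print(r.x[:2].round(1),np.degrees(r.x[2]).round(2),P.round(0)[:,:2].tolist())
print(env.finish_job())
E
```

```text
[500.5 114.8] -0.56 [[540.0, 181.0], [537.0, 48.0], [462.0, 49.0], [463.0, 180.0]]
the job is handed in; nothing more can be done
None
```

I pushed the long tray from behind with two spread fingers, straight across the gap and onto the measuring stage. The fingers squared it to the stand on the way. I then backed off, lifted clear and handed the job in at about 8 s of the 32 s allowed.

- **Long tray:** it measures as centred at (500.5, 115) mm with yaw −0.6°, against about −1° for the stage. About 20 mm of stage deck is left on its nearest side and 35 mm or more on the others. Both final pictures show it lying flat with nothing over the edges.
- **Short tray:** it shows at the same pixels as at the start.
- **Forces:** the readings between moves stayed below about 3 N, and no check failed. Those readings come only at the end of each call, so I have no force record in between.
- **Limits of the check:** the final position was fitted from the top camera only. The two cameras had agreed to about 2 mm at the start.

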